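# Turn a row of culture dishes bottom-up into a clean tray

## Robot

A 7-joint arm with a two-finger parallel gripper is mounted at the origin on the work surface. World frame = base frame: x ahead of the robot, y to its left, z up, the work surface at z = 0. Lengths are in m, angles in rad, forces in N, time in s.
With the tool pointing down it reaches from about 0.425 to 0.925 m from the base axis. Payload 6.8 kg.
Tool frame: the origin (TCP) lies on the mounting face of the last link; the fingertips stand 173 mm ahead of it and the grasp point (between the pads) lies 155 mm ahead of it; z points along the fingers, y is the line along which they close (so a half turn about z gives the same grasp; the last joint's range is limited). The gripper opens to 85 mm and grips with 20 to 120 N. Pads are 22 mm wide; open, the fingers measure 114 mm over their backs; the gripper's body (76 mm by 85 mm) begins 54 mm behind the grasp point. The pads swing forward as they close: fully open they stand 13 mm farther back than shut.
Start: joints at [1.063, 0.477, 0.022, 1.555, -0.011, 1.109, -0.083], TCP at [0.263, -0.622, 0.405] pointing down, gripper open.
Joint ranges: [-2.96, 2.96], [-0.34, 2.1], [-1.41, 1.46], [0.24, 2.44], [-1.37, 4.51], [0.17, 1.92], [-2.96, 2.96]. Speed limits (rad/s): [2.39, 2.39, 3.14, 3.14, 3.14, 3.14, 3.14].

## Interface

Orientations are given as a rotation vector (axis times angle).
In Python, from bench import r gives the robot as it stands.
- The arm moves only by the tool carry_out, never from a script. Its argument "moves" is a list of rows, each a list of 5 numbers: the shift along the tool's x, y, z in m, then the turn about the tool's z in rad, then the finger opening in m, from 0 to 0.0854. In form: [[dx, dy, dz, roll, claw], ...]. A call has exactly 8 rows; each row is the pose to reach, as a shift and turn from the pose commanded when the call began, along the tool's axes at that moment; what a row does not reach only later rows make up. A row lasts 1/10 s, in which the tool goes at most 50 mm and 8.59 degrees, less where a joint would pass 70% of its speed; a pose out of reach is approached as far as the arm can. A call with a gripper value outside its range is refused whole. The fingers move at their own pace and stop on an object; "force" is the grip in N (left out, the last holds). Time passes only in rows, so rows that repeat a pose let the fingers close, or fill a call up. It gives the time, the measured TCP pose, the force, the opening and the grip force at its end, in the units of the state.
- r.get_obs(): the state, without advancing time (a new reading comes with each control period).
- r.grab_frame(name): name is "scene" or "top" or "wrist"; returns the picture (400x640x3 uint8, red, green, blue); there is no depth.
- r.calibration(name): a dict with "fx", "fy", "cx", "cy" (pixels), "k1" (the pictures are not rectified: a ray, as slopes to the right and down, at radius r is drawn at 1 + k1 r^2 times it, then the intrinsics apply), "rvec" (rotation vector, rad) and "tvec" (3), from world to camera coordinates, as OpenCV has them. Camera axes: x right, y down, z forward; pixel columns grow to the right and rows downward; lengths in m; the calibration is good to about 2 mm. A picture is of the moment at which its call begins: read the wrist's pose just before it. calibration takes no time and is no camera call; for the wrist camera it gives the pose at the moment of the call.
- r.hand_in(): hands the job in; it is judged then, once.
The state is a dict: "clock": time; "joints": joint angles; "qvel": joint speeds; "tau": joint torques, N m; "tcp_pos": TCP position; "orientation": TCP orientation; "contact_force": force on the tool from outside, world axes, zero at the start; "moment": the same for the moment, N m; "grip_width": finger opening in m; "gripper_force": force on a finger pad.
Only numpy, scipy, OpenCV 4.12 (cv2) and the standard library are available. Lean on these libraries where they do the work, as an engineer would, in place of code of your own. Each camera call takes 0.05 s, during which the arm holds its last target. There are 200 camera calls.

## Task

Turn all three shut culture dishes bottom-up into the clean empty tray, all at once, with the hinged turner: lay the empty tray face-down squarely on the full one in the turner's leaf, close the cover over it, then swing leaf and cover together right over to the other side. Then swing the leaf alone all the way back, so that the dishes are left upside-down in the loose tray lying on the opened-out cover. Do not take hold of the dishes with the gripper, and leave the microscope, tub and jar where they are.

Things in the scene. Friction and masses are not known exactly. Their poses are not given: they have to be found in the camera images.
- turner: Fixed hinged turner, like a book with two aluminium leaves on one level hinge line: the loading leaf and the cover. Origin: on the table under the middle of the hinge line; x along the hinge, y level towards the side where the loading leaf lies at the start, z up. Base 121 mm each way along x, 15 mm along y; its two end posts (from 113 mm out) are 38 mm high.
- hinge (a point): Middle of the hinge axis, 25.5 mm above the table; axes as turner. Both leaves turn about its x axis.
- leaf (a joint): Angle of the loading leaf, rad: 0 flat on the turner's +y side (start), 1.57 upright, 3.14 flat upside-down on the -y side; limits 0 and 3.14. It falls by its own weight (0.36 kg with its tray). An aluminium plate, 206 mm along the hinge, 28 to 104 mm from the axis; on it is fixed, face-up, a grey tray, the exact match of the loose one, with the three dishes in its pockets.
- cover (a joint): Angle of the cover, rad, same sense: 3.14 flat opened out on the -y side, 0 closed over the leaf at 0 (about 1 mm above the laid tray); limits 0 and 3.14; 2.5 to 3.0 at the start. Stiff hinge (0.38 N m): stays at any angle, also with the tray on it; 0.22 kg. An open grid of aluminium slats 6 mm thick, 216 mm along the hinge, 29 to 103 mm from the axis.
- leaf_grip (a point): Middle of the leaf's handle: a black free-turning sleeve, 14 mm diameter, 60 mm long, parallel to the hinge, 145 mm from its axis (level with it at 0), 55 mm towards turner -x; 40 mm free between it and the plate. Moves with the leaf. Pinched from above, it can be followed over with the gripper always pointing down. Swung over closed, the leaf pushes the trays and cover ahead (about 8 N).
- cover_grip (a point): Middle of the cover's handle: the same sleeve, 145 mm from the hinge axis, 55 mm towards turner +x from the middle. Moves with the cover.
- seat (a point): Middle of the rim plane of the leaf's tray, where the laid tray's origin belongs: 66 mm from the hinge axis, 25 mm above the table at leaf 0; axes as the leaf (the turner's at 0). Six guide tabs round it (middle of each end; on both long sides 69 to 91 mm from the middle) stand 13 mm above the rim, flared outwards, 2.5 mm of play; between them the long sides are free for fingers. Moves with the leaf.
- tray: Loose empty grey plastic tray, 190 x 64 x 16 mm, 0.12 kg, lying face-down: three pockets in a row, 58 mm square, 10 mm deep, 62 mm apart, open side down; flat back 6 mm thick on top. Origin: middle of the rim plane (the open side); x along its length, z out of its flat back (up at the start). Either end may lead.
- dish0: Shut culture dish, clear with amber jelly, 53 mm diameter, 18 mm high, 0.03 kg, lid up; the lid's top edge is bevelled 4 mm, and 8 mm of the dish stands above the pocket's rim. Origin: middle of its bottom, z up through its lid. In the end pocket of the leaf's tray towards turner -x.
- dish1: The same, in the middle pocket.
- dish2: The same, in the end pocket towards turner +x.
- microscope: Bystander: small red microscope, foot 150 x 110 mm, 208 mm high; origin middle of its underside.
- tub: Bystander: clear open tub, 110 mm across, 65 mm high; origin middle of its underside.
- jar: Bystander: clear lidded jar, 70 mm diameter, 85 mm high; origin middle of its underside.
Mind the look-alikes: they are no part of the job. Of the things that look like the tray, the smaller one is meant.

How it is judged:
On the way, in this order (a step that is already met when the one before it is completed fails the run):
1. the empty tray lies face-down, square on the full tray in the leaf (distance between tray and seat below 0.008 m and angle between the z axis of tray and the z axis of seat, either way round below 0.08 rad and angle between the x axis of tray and the x axis of seat, either way round below 0.08 rad and value of joint leaf below 0.1 rad and angle between tray's own z axis and vertical below 0.1 rad and contact force between the fingers and tray below 0.3 N), for 0.2 s.
2. the cover is closed over the laid tray (distance between tray and seat below 0.008 m and angle between the z axis of tray and the z axis of seat, either way round below 0.08 rad and angle between the x axis of tray and the x axis of seat, either way round below 0.08 rad and value of joint leaf below 0.1 rad and value of joint cover below 0.12 rad), for 0.2 s.
3. leaf and cover are swung over together, the trays still square on each other (distance between tray and seat below 0.008 m and angle between the z axis of tray and the z axis of seat, either way round below 0.08 rad and angle between the x axis of tray and the x axis of seat, either way round below 0.08 rad and value of joint leaf above 2.97 rad and value of joint cover above 2.95 rad), for 0.2 s.
At the end, for the whole second after the job is handed in: leaf back within 0.15 rad of 0; cover opened out beyond 2.95 rad, the loose tray on it face-up and about level, within 90 mm of the hinge's middle, below 45 mm; every dish down in a pocket of it (bottom face 5 to 11.5 mm above its rim plane), bottom-up within 0.2 rad; at rest (value of joint leaf below 0.15 rad and value of joint cover above 2.95 rad and angle between tray's own z axis and vertical above 2.9 rad and horizontal distance between tray and hinge below 0.09 m and height (world z) of tray below 0.045 m and angle between each of dish0, dish1, dish2's own z axis and vertical above 2.94 rad and y of dish0 in the frame of tray between -0.006 and 0.006 m and x of dish0 in the frame of tray between -0.072 and 0.072 m and z of dish0 in the frame of tray between -0.0115 and -0.005 m and y of dish1 in the frame of tray between -0.006 and 0.006 m and x of dish1 in the frame of tray between -0.072 and 0.072 m and z of dish1 in the frame of tray between -0.0115 and -0.005 m and y of dish2 in the frame of tray between -0.006 and 0.006 m and x of dish2 in the frame of tray between -0.072 and 0.072 m and z of dish2 in the frame of tray between -0.0115 and -0.005 m and linear speed of each of tray, dish0, dish1, dish2 below 0.02 m/s); the robot touches nothing.
It fails at once if a dish taken or pushed by the fingers (contact force between the fingers and dish0 above 1 N or contact force between the fingers and dish1 above 1 N or contact force between the fingers and dish2 above 1 N).
It fails at once if a bystander moved more than 30 mm (distance of any of microscope, tub, jar from where it was at the start of the episode above 0.03 m).
It also fails if it takes over 72 s, if anything falls off the work surface, if the arm or the gripper's body presses on something with over 40 N, if the wrist force passes 120 N, or if a joint passes its speed limit or range.

## Working session

There is one attempt and no reset: what is moved stays moved. The work goes in short steps, Python scripts to look and compute and a tool call to move; the robot and the scene stay as the last step left them, time stands still between calls to the robot, and variables do not carry over. Pictures are saved under pics/ and viewed, at most 10 in all, crops included, and the job is handed in when it is done.

Besides the shell and the picture viewer there is one more tool, called after "Call:" as name(argument=value, ...), one argument or row to a line, values as JSON. carry_out: Moves the arm, as the interface text tells. Its arguments: {"type":"object","properties":{"moves":{"type":"array","items":{"type":"array","items":{"type":"number"}}},"force":{"type":"number"}},"required":["moves"]}

```bash
mkdir -p pics; cat > h.py <<'E'
import numpy as np,cv2
from bench import r
from scipy.spatial.transform import Rotation as R
def save(n,f): cv2.imwrite(f'pics/{f}.png',cv2.cvtColor(r.grab_frame(n),cv2.COLOR_RGB2BGR))
def ray(c,u,v):
    x,y=(u-c['cx'])/c['fx'],(v-c['cy'])/c['fy']; a,b=x,y
    for _ in range(20):
        s=1+c['k1']*(a*a+b*b); a,b=x/s,y/s
    M=R.from_rotvec(np.ravel(c['rvec'])).as_matrix(); 
    return -M.T@np.ravel(c['tvec']), M.T@np.array([a,b,1])
def at(c,u,v,z):
    o,d=ray(c,u,v); return o+d*(z-o[2])/d[2]
def px(c,p):
    M=R.from_rotvec(np.ravel(c['rvec'])).as_matrix(); q=M@np.array(p)+np.ravel(c['tvec']); a,b=q[:2]/q[2]; s=1+c['k1']*(a*a+b*b)
    return np.array([c['fx']*a*s+c['cx'],c['fy']*b*s+c['cy']])
E
python3 - <<'E'
from h import *
o=r.get_obs();print(o)
for n in('scene','top'): save(n,n+'0')
for n in('scene','top','wrist'): print(r.calibration(n))
E
```

```text
{'clock': 0.0, 'joints': array([ 1.06291565,  0.47780095,  0.02233838,  1.55646591, -0.0114914 ,
        1.10926183, -0.08312557]), 'qvel': array([-0.00043875, -0.00207412, -0.00107911,  0.00119322,  0.00172127,
       -0.00159206, -0.00045022]), 'tau': array([-2.41280293e-05, -5.96447539e+01,  1.60782505e+00, -2.81192994e+01,
        1.25015658e-02,  9.33681760e-03,  1.27766094e-05]), 'tcp_pos': array([ 0.26262124, -0.62151675,  0.40371872]), 'orientation': array([-3.07733433e+00, -6.23456718e-01,  7.79560527e-04]), 'contact_force': array([-0.81953991,  0.00449141, -1.12212121]), 'moment': array([-0.01601007,  0.00315016, -0.05038153]), 'gripper_force': 0.0, 'grip_width': 0.08544274265108309}
{'fx': 397.72262964372743, 'fy': 397.72262964372743, 'cx': 315.4696105840594, 'cy': 201.07737010336254, 'k1': -0.025460272022780922, 'rvec': array([ 2.10760102,  1.28569625, -0.4863771 ]), 'tvec': array([-0.24157999, -0.33597211,  1.51098149])}
{'fx': 461.3216201683587, 'fy': 461.3216201683587, 'cx': 324.2453895084905, 'cy': 202.42651646149986, 'k1': -0.12102599820514408, 'rvec': array([ 2.13553517, -2.14030402,  0.15809933]), 'tvec': array([-0.01359348,  0.54783331,  1.12012291])}
{'fx': 295.9569922195657, 'fy': 295.9569922195657, 'cx': 318.11873659611945, 'cy': 195.6282196422342, 'k1': 0.013902129024756562, 'rvec': array([-2.40729287,  1.59593016,  0.23825661]), 'tvec': array([-0.67411685, -0.03774272,  0.37893041])}
```

View pics/top0.png

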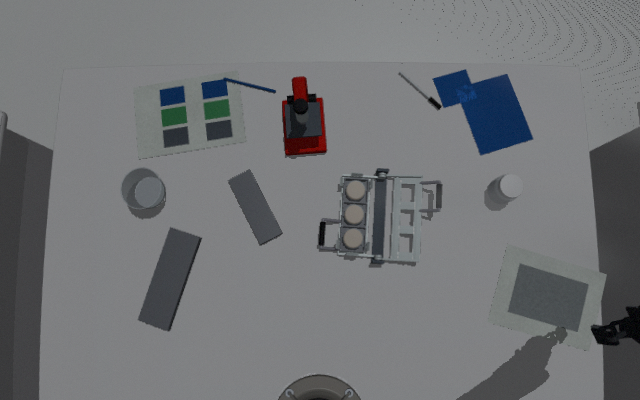

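View pics/scene0.png

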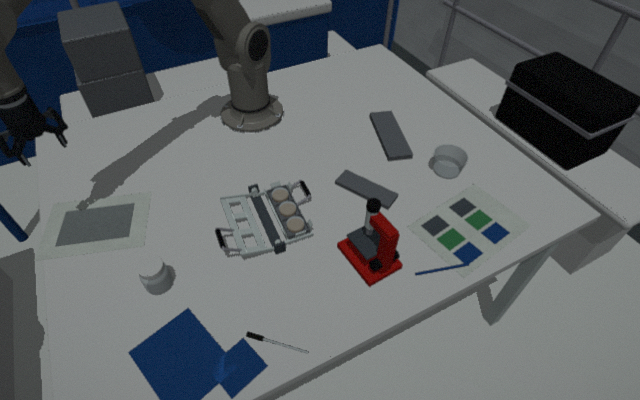

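Candidates for the tray are the small grey slab (255,207), the large grey slab (170,279) and the grey sheet on the mat (548,297). I choose the small slab. The turner's hinge is near (380,218), with the leaf to its left (handle 322,233) and the cover to its right (handle 439,195). I'll check with one close crop.

```bash
python3 - <<'E'
from h import *
i=cv2.imread('pics/top0.png')[155:275,215:455]
i=cv2.convertScaleAbs(i,alpha=1.4)
cv2.imwrite('pics/c1.png',cv2.resize(i,None,fx=3.33333,fy=3.33333,interpolation=cv2.INTER_CUBIC))
E
```

```text
(no output)
```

View pics/c1.png

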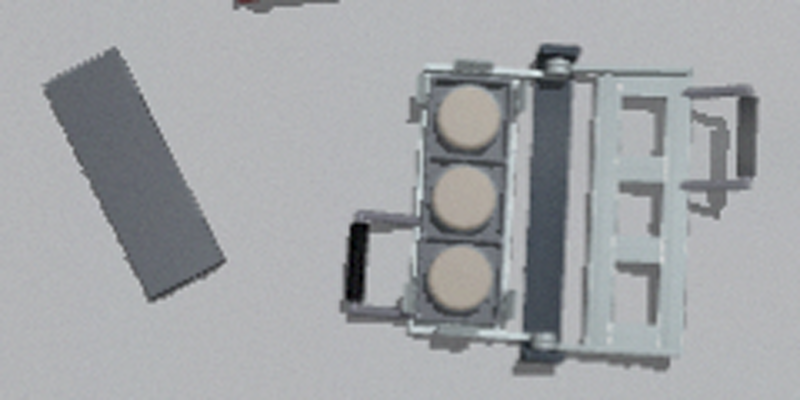

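The crop shows the small slab, with corners (45,85), (118,47), (225,262) and (150,300). The dish lids are at (468,118), (463,198) and (460,278), the leaf handle at (357,262) and the cover handle at (746,137).

```bash
python3 - <<'E'
from h import *
c=r.calibration('top')
f=lambda u,v,z:at(c,215+u*.3-.35,155+v*.3-.35,z)
q=[f(*p,.016) for p in[(45,85),(118,47),(225,262),(150,300)]]
print('tray',np.mean(q,0),[np.linalg.norm(q[i]-q[(i+1)%4]) for i in range(4)])
d=(q[2]+q[3]-q[0]-q[1]);print('ang',np.arctan2(d[1],d[0]))
l=[f(*p,.033) for p in[(468,118),(463,198),(460,278)]]
print('dishes',l); d=l[0]-l[2]; a=np.arctan2(d[1],d[0]);print(a,np.linalg.norm(d))
p=[f(557,62,.038),f(543,345,.038)];d=p[0]-p[1];print('posts',p,np.arctan2(d[1],d[0]),np.linalg.norm(d))
print('lh',f(357,262,.03),'ch', [f(746,137,z) for z in(.05,.08,.11)])
o=r.get_obs();print(R.from_rotvec(o['orientation']).as_matrix())
E
```

```text
tray [0.54226392 0.16495363 0.016     ] [np.float64(0.064494122935037), np.float64(0.19012462859908114), np.float64(0.06429873457732371), np.float64(0.189079182230405)]
ang -2.6686987639205637
dishes [array([ 0.58099479, -0.09340298,  0.033     ]), array([ 0.51927963, -0.08886532,  0.033     ]), array([ 0.45849276, -0.08595403,  0.033     ])]
-0.06073198579267227 0.12272829570687434
posts [array([ 0.62361207, -0.16203587,  0.038     ]), array([ 0.40774211, -0.14722733,  0.038     ])] -0.06849205469189652 0.21637729164868147
lh [ 0.47106222 -0.00830569  0.03      ] ch [array([ 0.56285874, -0.30308354,  0.05      ]), array([ 0.5577608 , -0.29570657,  0.08      ]), array([ 0.55266285, -0.28832959,  0.11      ])]
[[ 9.21119079e-01  3.89280159e-01 -7.75106065e-04]
 [ 3.89280907e-01 -9.21117885e-01  1.48889020e-03]
 [-1.34368647e-04 -1.67317916e-03 -9.99998591e-01]]
```

Call:
carry_out(
  moves=[
    [0.02, -0.015, 0, 0, 0.085],
    [0.047, -0.037, 0, 0, 0.085],
    [0.074, -0.06, 0, 0, 0.085],
    [0.1, -0.083, 0, 0, 0.085],
    [0.127, -0.106, 0, 0, 0.085],
    [0.155, -0.13, 0, 0, 0.085],
    [0.183, -0.153, 0, 0, 0.085],
    [0.211, -0.177, 0, 0, 0.085],
  ],
  force=40,
)

```text
clock: 0.9
tcp_pos: [0.3886, -0.3752, 0.4045]
orientation: [-3.079, -0.623, 0.0]
contact_force: [0.4, -0.9, -0.0]
grip_width: 0.0853
gripper_force: 0.0
```

Call:
carry_out(
  moves=[
    [0.03, -0.025, 0, 0.08, 0.085],
    [0.065, -0.055, 0, 0.16, 0.085],
    [0.1, -0.085, 0, 0.24, 0.085],
    [0.135, -0.115, 0, 0.32, 0.085],
    [0.17, -0.143, 0, 0.4, 0.085],
    [0.195, -0.165, 0, 0.465, 0.085],
    [0.212, -0.176, 0, 0.465, 0.085],
    [0.212, -0.176, 0, 0.465, 0.085],
  ],
)

```text
clock: 1.7
tcp_pos: [0.5162, -0.1285, 0.4045]
orientation: [-3.139, 0.093, -0.0]
contact_force: [0.7, -1.0, 0.2]
grip_width: 0.0845
gripper_force: 0.0
```

```bash
python3 - <<'E'
from h import *
o=r.get_obs();print(o['clock'],o['tcp_pos'],o['orientation']);c=r.calibration('wrist');print(c)
import pickle;pickle.dump(c,open('w1.pkl','wb'))
save('wrist','w1')
E
```

```text
1.7 [ 0.51624677 -0.1285487   0.40446366] [-3.13874803e+00  9.32294906e-02 -3.43251732e-04]
{'fx': 295.9569922195657, 'fy': 295.9569922195657, 'cx': 318.11873659611945, 'cy': 195.6282196422342, 'k1': 0.013902129024756562, 'rvec': array([-2.00587956,  2.12847699,  0.31572454]), 'tvec': array([-0.09720091,  0.46312327,  0.52977873])}
```

View pics/w1.png

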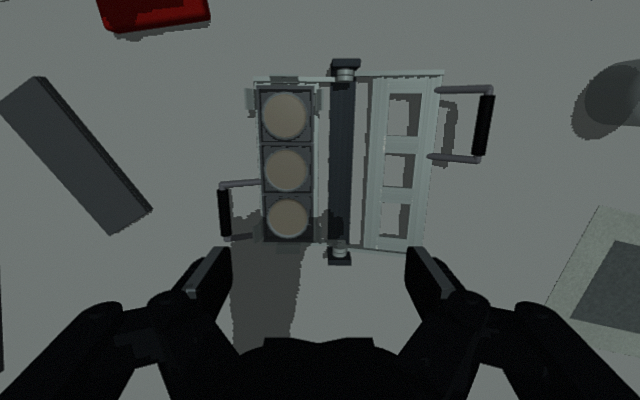

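The wrist view shows the lids at (284,116), (286,170) and (288,217), the leaf handle at (224,212) and the cover handle at (483,125). The small tray's top corners are at (0,102), (40,77), (152,210) and (109,235).

```bash
python3 - <<'E'
from h import *
import pickle;c=pickle.load(open('w1.pkl','rb'))
l=[at(c,*p,.033) for p in[(284.5,116),(286.5,170),(288,217)]];d=l[0]-l[2]
print(l,np.arctan2(d[1],d[0]),np.linalg.norm(d))
for p in[(344,67),(339,256)]: print('post',at(c,*p,.038))
print('trayrim',at(c,259,88,.025),at(c,317,88,.025),at(c,262,241,.025),at(c,314,241,.025))
print('lh',at(c,224.5,212,.0255))
def tri(rs):
    A=0;b=0
    for o,d in rs:
        d=d/np.linalg.norm(d);P=np.eye(3)-np.outer(d,d);A=A+P;b=b+P@o
    return np.linalg.solve(A,b)
t=r.calibration('top');s=r.calibration('scene')
rt=ray(t,215+746*.3,155+137*.3);rw=ray(c,484,125);rs=ray(s,222,238)
print('cover h',tri([rt,rw]),tri([rt,rs]),tri([rt,rw,rs]))
for p in [(0,103),(40,77),(152,210),(109,235)]: print(at(c,*p,.016))
a=-.065;X=np.array([np.cos(a),np.sin(a),0]);Y=np.array([-X[1],X[0],0]);H=np.array([.5155,-.1548,.0255])
for th in(2.6,2.7,2.8,2.9,3.0):
    p=H+.055*X+.145*(np.cos(th)*Y+np.sin(th)*np.array([0,0,1])); print(th,p,px(c,p),px(t,p),px(s,p))
E
```

```text
[array([ 0.58144438, -0.09468016,  0.033     ]), array([ 0.52058667, -0.09136085,  0.033     ]), array([ 0.46197666, -0.08789668,  0.033     ])] -0.05671996050689368 0.11966015780068148
post [ 0.62694643 -0.16179179  0.038     ]
post [ 0.40780457 -0.14804917  0.038     ]
trayrim [ 0.61260331 -0.06843978  0.025     ] [ 0.60885096 -0.13241868  0.025     ] [ 0.42807849 -0.05050763  0.025     ] [ 0.42410696 -0.11734297  0.025     ]
lh [ 0.47049271 -0.00851678  0.0255    ]
cover h [ 0.56056346 -0.30186951  0.05865149] [ 0.56134009 -0.29859904  0.05917774] [ 0.56135722 -0.29915796  0.06059607]
[0.61303893 0.22799146 0.016     ]
[0.63778033 0.17432703 0.016     ]
[0.47542114 0.08639661 0.016     ]
[0.44456104 0.14949113 0.016     ]
2.6 [ 0.56231336 -0.28235897  0.1002477 ] [486.89841389 127.26524796] [434.89518185 192.49252995] [224.22505291 226.31662275]
2.7 [ 0.56186897 -0.28918611  0.08747008] [486.81158431 126.36222703] [436.4685398  193.58265714] [222.45158446 230.22624297]
2.8 [ 0.56150966 -0.29470621  0.07407328] [485.03854867 125.49334534] [437.42387727 194.65800577] [221.23916455 234.0626136 ]
2.9 [ 0.56123902 -0.29886411  0.06019115] [481.81846844 124.66697848] [437.77227029 195.70715734] [220.58859157 237.78128745]
3.0 [ 0.56105974 -0.30161825  0.0459624 ] [477.37607807 123.88852885] [437.53151652 196.7197966 ] [220.49267547 241.34159606]
```

Call:
carry_out(
  moves=[
    [-0.005, -0.025, 0.005, -0.08, 0.085],
    [-0.015, -0.065, 0.015, -0.16, 0.085],
    [-0.03, -0.105, 0.03, -0.24, 0.085],
    [-0.045, -0.15, 0.045, -0.32, 0.085],
    [-0.06, -0.195, 0.06, -0.4, 0.085],
    [-0.075, -0.23, 0.07, -0.48, 0.085],
    [-0.0775, -0.242, 0.0745, -0.532, 0.085],
    [-0.0775, -0.242, 0.0745, -0.532, 0.085],
  ],
)

```text
clock: 2.55
tcp_pos: [0.4526, 0.1153, 0.3297]
orientation: [-3.055, -0.733, 0.002]
contact_force: [-0.6, -0.6, 0.9]
grip_width: 0.0853
gripper_force: 0.0
```

```bash
python3 - <<'E'
from h import *
o=r.get_obs();print(o['clock'],o['tcp_pos'],o['orientation']);c=r.calibration('wrist')
import pickle;pickle.dump(c,open('w2.pkl','wb'))
save('wrist','w2')
E
```

```text
2.55 [0.45264259 0.1153488  0.3296517 ] [-3.05489982e+00 -7.32667493e-01  2.05947568e-03]
```

View pics/w2.png

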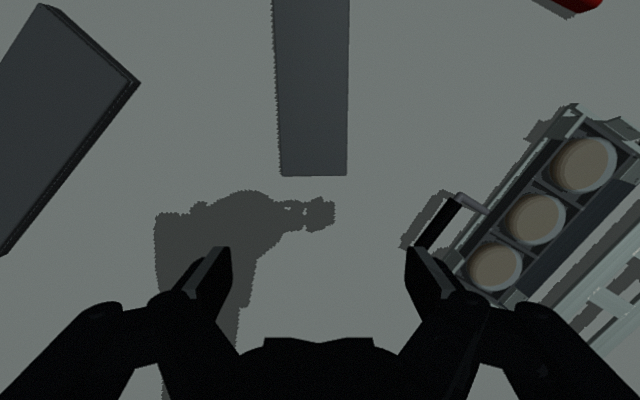

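The tray's near end runs from (281,176) to (347,175). Its left edge reaches (273,0) and its right edge (350,0).

```bash
python3 - <<'E'
from h import *
import pickle;c=pickle.load(open('w2.pkl','rb'))
P=[at(c,*p,.016) for p in[(281,176),(347,175),(350,1),(275,1)]]
print(P, np.linalg.norm(P[0]-P[1]),np.linalg.norm(P[2]-P[3]))
dr=P[2]-P[1];dl=P[3]-P[0];print(np.arctan2(dr[1],dr[0]),np.arctan2(dl[1],dl[0]))
a=.474;e=(P[0]+P[1])/2; print('center',e+.095*np.array([np.cos(a),np.sin(a),0]))
print('tool yaw',R.from_rotvec(r.get_obs()['orientation']).as_matrix())
E
```

```text
[array([0.44305517, 0.15128958, 0.016     ]), array([0.47316664, 0.0943349 , 0.016     ]), array([0.60337804, 0.16263997, 0.016     ]), array([0.57527143, 0.21786582, 0.016     ])] 0.06442465510511636 0.06196673089626149
0.4831103353287831 0.466475996546569
center [0.54263712 0.16617489 0.016     ]
tool yaw [[ 8.93218424e-01  4.49622677e-01 -5.43688711e-04]
 [ 4.49622266e-01 -8.93218494e-01 -7.34448969e-04]
 [-8.15857723e-04  4.11568800e-04 -9.99999582e-01]]
```

Call:
carry_out(
  moves=[
    [0.025, -0.001, 0.01, 0, 0.085],
    [0.065, -0.0025, 0.03, -0.008, 0.085],
    [0.09, -0.0044, 0.055, -0.008, 0.085],
    [0.1029, -0.0044, 0.085, -0.008, 0.085],
    [0.1029, -0.0044, 0.115, -0.008, 0.085],
    [0.1029, -0.0044, 0.14, -0.008, 0.085],
    [0.1029, -0.0044, 0.159, -0.008, 0.085],
    [0.1029, -0.0044, 0.159, -0.008, 0.085],
  ],
)

```text
clock: 3.4
tcp_pos: [0.5433, 0.1616, 0.169]
orientation: [3.053, 0.732, -0.007]
contact_force: [-0.8, 0.2, 0.3]
grip_width: 0.0851
gripper_force: 0.0
```

Call:
carry_out(
  moves=[
    [0, 0, 0, 0, 0.075],
    [0, 0, 0, 0, 0.065],
    [0, 0, 0, 0, 0.055],
    [0, 0, 0, 0, 0.055],
    [0, 0, 0, 0, 0.055],
    [0, 0, 0, 0, 0.055],
    [0, 0, 0, 0, 0.055],
    [0, 0, 0, 0, 0.055],
  ],
)

```text
clock: 4.2
tcp_pos: [0.5442, 0.1645, 0.173]
orientation: [3.053, 0.737, 0.004]
contact_force: [-0.7, -1.9, 6.5]
grip_width: 0.0628
gripper_force: 44.7
```

Call:
carry_out(
  moves=[
    [0, 0, -0.01, 0, 0.055],
    [0, 0, -0.04, 0, 0.055],
    [0, 0, -0.08, 0, 0.055],
    [0, 0, -0.11, 0, 0.055],
    [-0.005, 0.01, -0.117, 0, 0.055],
    [-0.02, 0.03, -0.117, 0.05, 0.055],
    [-0.035, 0.055, -0.117, 0.12, 0.055],
    [-0.05, 0.08, -0.117, 0.19, 0.055],
  ],
)

```text
clock: 5.0
tcp_pos: [0.5348, 0.0692, 0.2882]
orientation: [3.11, 0.442, -0.001]
contact_force: [0.3, 0.1, -0.9]
grip_width: 0.0631
gripper_force: 44.4
```

```bash
cat > to.py <<'E'
import sys
from h import *
x,y,z,yaw=map(float,sys.argv[1:5]);o=r.get_obs();M=R.from_rotvec(o['orientation']).as_matrix()
cy=np.arctan2(M[1,0],M[0,0]);print(o['clock'],o['tcp_pos'],'yaw',cy,'tilt',M[:2,2])
print(np.round(M.T@(np.array([x,y,z])-o['tcp_pos']),4),'roll',round(-(yaw-cy),4),o['contact_force'],o['grip_width'])
E
python3 to.py .521 -.0905 .287 -.063
```

```text
5.0 [0.53477159 0.06919064 0.28818797] yaw 0.2821638930265554 tilt [-0.0004278  -0.00042818]
[-0.0577  0.1495  0.0013] roll 0.3452 [ 0.2884235   0.12186442 -0.86207844] 0.06314191076477477
```

Call:
carry_out(
  moves=[
    [-0.01, 0.03, 0, 0.07, 0.055],
    [-0.025, 0.06, 0, 0.14, 0.055],
    [-0.037, 0.09, 0, 0.21, 0.055],
    [-0.047, 0.12, 0, 0.28, 0.055],
    [-0.054, 0.14, 0, 0.335, 0.055],
    [-0.058, 0.15, 0, 0.345, 0.055],
    [-0.058, 0.15, 0, 0.345, 0.055],
    [-0.058, 0.15, 0, 0.345, 0.055],
  ],
)

```text
clock: 5.8
tcp_pos: [0.522, -0.0882, 0.2882]
orientation: [-3.139, 0.091, -0.0]
contact_force: [0.3, 0.1, -0.9]
grip_width: 0.0625
gripper_force: 44.4
```

```bash
python3 to.py .521 -.0905 .25 -.063; python3 - <<'E'
from h import *
c=r.calibration('wrist')
import pickle;pickle.dump(c,open('w3.pkl','wb'))
save('wrist','w3')
E
```

```text
5.8 [ 0.52203606 -0.08816584  0.28816727] yaw -0.05789488074383846 tilt [2.68240590e-05 9.13065084e-04]
[-0.0009  0.0024  0.0382] roll 0.0051 [ 0.2559394   0.12117063 -0.86193777] 0.06249073327114467
```

View pics/w3.png

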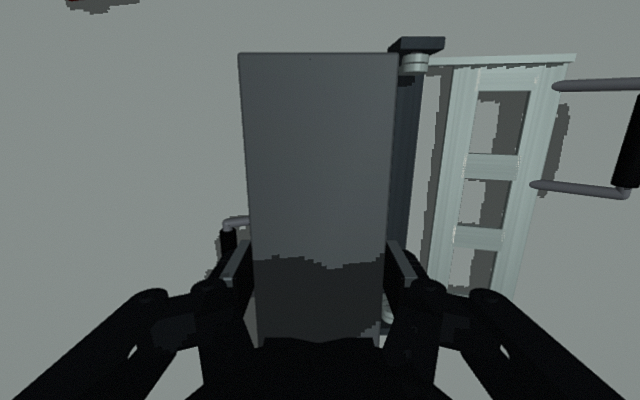

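The held tray's front edge runs from (239,54) to (398,53). The hinge post's top is near (419,43).

```bash
python3 - <<'E'
from h import *
import pickle;c=pickle.load(open('w3.pkl','rb'))
for z in(.128,.131,.134):
    a,b=at(c,239,54,z),at(c,398,53,z);print(z,a,b,np.linalg.norm(a-b),(a+b)/2-.095*np.array([.998,-.058,0]))
p=at(c,419,43,.038);print('post',p, 'seat from post',p+np.array([-.1168+.066*.063,.0074+.066*.998,0]))
o,d=ray(c,419,43);print('cam',o)
E
```

```text
0.128 [ 0.61686852 -0.06227322  0.128     ] [ 0.61357172 -0.12507165  0.128     ] 0.06288490764846062 [ 0.52041012 -0.08816244  0.128     ]
0.131 [ 0.61636983 -0.06297707  0.131     ] [ 0.61314983 -0.12431254  0.131     ] 0.06141992669669046 [ 0.51994983 -0.08813481  0.131     ]
0.134 [ 0.61587114 -0.06368092  0.134     ] [ 0.61272795 -0.12355342  0.134     ] 0.059954945744920295 [ 0.51948954 -0.08810717  0.134     ]
post [ 0.63141309 -0.16160977  0.038     ] seat from post [ 0.51877109 -0.08834177  0.038     ]
cam [ 0.59546202 -0.09248624  0.25677623]
```

Call:
carry_out(
  moves=[
    [-0.0005, 0.0014, 0, 0.004, 0.055],
    [-0.0005, 0.0014, 0.015, 0.004, 0.055],
    [-0.0005, 0.0014, 0.03, 0.004, 0.055],
    [-0.0005, 0.0014, 0.045, 0.004, 0.055],
    [-0.0005, 0.0014, 0.057, 0.004, 0.055],
    [-0.0005, 0.0014, 0.065, 0.004, 0.055],
    [-0.0005, 0.0014, 0.07, 0.004, 0.055],
    [-0.0005, 0.0014, 0.072, 0.004, 0.055],
  ],
)

```text
clock: 6.65
tcp_pos: [0.5214, -0.0907, 0.2159]
orientation: [-3.14, 0.1, 0.0]
contact_force: [-0.0, 0.3, -0.9]
grip_width: 0.0628
gripper_force: 44.5
```

Call:
carry_out(
  moves=[
    [0, 0, 0.001, 0, 0.055],
    [0, 0, 0.003, 0, 0.055],
    [0, 0, 0.004, 0, 0.055],
    [0, 0, 0.005, 0, 0.055],
    [0, 0, 0.006, 0, 0.055],
    [0, 0, 0.007, 0, 0.055],
    [0, 0, 0.008, 0, 0.055],
    [0, 0, 0.008, 0, 0.055],
  ],
)

```text
clock: 7.45
tcp_pos: [0.5213, -0.0908, 0.2081]
orientation: [-3.14, 0.101, 0.0]
contact_force: [0.3, -1.0, 0.5]
grip_width: 0.063
gripper_force: 44.5
```

Call:
carry_out(
  moves=[
    [0, 0, 0.001, 0, 0.055],
    [0, 0, 0.002, 0, 0.055],
    [0, 0, 0.003, 0, 0.055],
    [0, 0, 0.004, 0, 0.055],
    [0, 0, 0.005, 0, 0.055],
    [0, 0, 0.006, 0, 0.055],
    [0, 0, 0.006, 0, 0.055],
    [0, 0, 0.006, 0, 0.055],
  ],
)

```text
clock: 8.25
tcp_pos: [0.5214, -0.0908, 0.2022]
orientation: [-3.14, 0.101, -0.0]
contact_force: [-0.5, 0.0, -2.0]
grip_width: 0.063
gripper_force: 44.5
```

Call:
carry_out(
  moves=[
    [0, 0, 0.001, 0, 0.055],
    [0, 0, 0.002, 0, 0.055],
    [0, 0, 0.003, 0, 0.055],
    [0, 0, 0.004, 0, 0.055],
    [0, 0, 0.005, 0, 0.055],
    [0, 0, 0.005, 0, 0.055],
    [0, 0, 0.005, 0, 0.055],
    [0, 0, 0.005, 0, 0.055],
  ],
)

```text
clock: 9.05
tcp_pos: [0.5213, -0.0908, 0.1979]
orientation: [3.14, -0.101, 0.0]
contact_force: [-2.9, 0.3, 8.6]
grip_width: 0.0628
gripper_force: 45.5
```

Contact came at the expected height, so I release and rise.

Call:
carry_out(
  moves=[
    [0, 0, -0.001, 0, 0.066],
    [0, 0, -0.001, 0, 0.07],
    [0, 0, -0.001, 0, 0.075],
    [0, 0, -0.001, 0, 0.075],
    [0, 0, -0.001, 0, 0.075],
    [0, 0, -0.01, 0, 0.075],
    [0, 0, -0.03, 0, 0.075],
    [0, 0, -0.06, 0, 0.075],
  ],
)

```text
clock: 9.85
tcp_pos: [0.5207, -0.0907, 0.2572]
orientation: [-3.14, 0.1, 0.005]
contact_force: [0.6, -0.1, 0.7]
grip_width: 0.0748
gripper_force: 0.0
```

Call:
carry_out(
  moves=[
    [0, 0, -0.03, 0, 0.075],
    [-0.01, 0.01, -0.06, 0, 0.075],
    [-0.03, 0.03, -0.09, 0, 0.075],
    [-0.05, 0.05, -0.1, 0, 0.075],
    [-0.05, 0.07, -0.1, 0, 0.06],
    [-0.05, 0.08, -0.1, 0, 0.055],
    [-0.05, 0.08, -0.1, 0, 0.055],
    [-0.05, 0.08, -0.1, 0, 0.055],
  ],
)

```text
clock: 10.65
tcp_pos: [0.4666, -0.1667, 0.357]
orientation: [-3.139, 0.1, 0.001]
contact_force: [0.5, -0.4, 0.0]
grip_width: 0.055
gripper_force: 0.0
```

```bash
python3 to.py .5612 -.2995 .30 -.063; python3 - <<'E'
from h import *
c=r.calibration('wrist')
import pickle;pickle.dump(c,open('w4.pkl','wb'))
save('wrist','w4')
E
```

```text
10.65 [ 0.46661874 -0.16669108  0.3569782 ] yaw -0.06357249250972788 tilt [-0.0003489  0.000719 ]
[0.1028 0.1266 0.0568] roll -0.0006 [ 0.53211365 -0.41062986  0.01869998] 0.05502195957708519
```

View pics/w4.png

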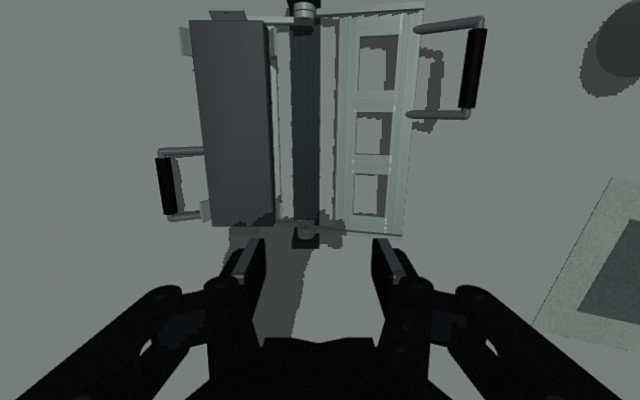

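The tray sits between the tabs, with corners (190,21), (263,21), (275,225) and (212,227). The cover handle is at (473,68) and the leaf handle at (166,186).

```bash
python3 - <<'E'
from h import *
import pickle;c=pickle.load(open('w4.pkl','rb'))
P=[at(c,*p,.041) for p in[(190,21),(263,21),(275,225),(212,227)]]
print(np.mean(P,0),[np.linalg.norm(P[i]-P[(i+1)%4]) for i in range(4)])
d=P[1]-P[2];print(np.arctan2(d[1],d[0]));d=P[0]-P[3];print(np.arctan2(d[1],d[0]))
print('ch',at(c,473,68,.06),'lh',at(c,166,186,.0255))
E
```

```text
[ 0.51975473 -0.09238699  0.041     ] [np.float64(0.06177625846229601), np.float64(0.1866321200267327), np.float64(0.06534084965021802), np.float64(0.18855824790145412)]
-0.05234875463916459
-0.07117746608667513
ch [ 0.56136995 -0.30065682  0.06      ] lh [ 0.46995358 -0.00746873  0.0255    ]
```

Call:
carry_out(
  moves=[
    [0.02, 0.025, 0.005, 0, 0.04],
    [0.05, 0.06, 0.02, 0, 0.04],
    [0.08, 0.1, 0.04, 0, 0.04],
    [0.1, 0.122, 0.05, 0, 0.04],
    [0.1029, 0.1275, 0.07, 0, 0.04],
    [0.1029, 0.1275, 0.1, 0, 0.04],
    [0.1029, 0.1275, 0.11, 0, 0.04],
    [0.1029, 0.1275, 0.11, 0, 0.04],
  ],
)

```text
clock: 11.5
tcp_pos: [0.5606, -0.2998, 0.2452]
orientation: [-3.138, 0.098, 0.006]
contact_force: [-0.5, 0.2, 0.6]
grip_width: 0.04
gripper_force: 0.0
```

```bash
python3 to.py .5613 -.300 .215 -.063; python3 - <<'E'
import numpy as np
def arc(t0,t1,n):
    th=np.linspace(t0,t1,n+1)
    for k in range(0,n,8):
        b=th[k]; print('from',round(b,2)); print([[0,round(-.145*(np.cos(t)-np.cos(b)),4),round(-.145*(np.sin(t)-np.sin(b)),4)] for t in th[k+1:k+9]])
arc(2.9,0,24)
print('leaf');arc(0,3.14,40)
print('back');arc(3.14,0,32)
E
```

```text
11.5 [ 0.56056691 -0.29980557  0.2451993 ] yaw -0.06258861744535638 tilt [-0.00373147  0.0024301 ]
[0.0009 0.0002 0.0302] roll 0.0004 [-0.53210819  0.19784597  0.58693352] 0.04001899330724008
from 2.9
[[0, np.float64(-0.0052), np.float64(-0.0167)], [0, np.float64(-0.0124), np.float64(-0.0327)], [0, np.float64(-0.0215), np.float64(-0.0477)], [0, np.float64(-0.0322), np.float64(-0.0615)], [0, np.float64(-0.0446), np.float64(-0.0738)], [0, np.float64(-0.0584), np.float64(-0.0846)], [0, np.float64(-0.0734), np.float64(-0.0937)], [0, np.float64(-0.0894), np.float64(-0.1009)]]
from 1.93
[[0, np.float64(-0.0167), np.float64(-0.0052)], [0, np.float64(-0.0339), np.float64(-0.0084)], [0, np.float64(-0.0514), np.float64(-0.0094)], [0, np.float64(-0.0689), np.float64(-0.0084)], [0, np.float64(-0.0861), np.float64(-0.0052)], [0, np.float64(-0.1028), np.float64(-0.0)], [0, np.float64(-0.1188), np.float64(0.0072)], [0, np.float64(-0.1338), np.float64(0.0162)]]
from 0.97
[[0, np.float64(-0.0138), np.float64(0.0108)], [0, np.float64(-0.0262), np.float64(0.0232)], [0, np.float64(-0.037), np.float64(0.
[... 2938 characters left out ...]
)], [0, np.float64(-0.0283), np.float64(0.0028)], [0, np.float64(-0.0421), np.float64(0.0063)], [0, np.float64(-0.0555), np.float64(0.0111)], [0, np.float64(-0.0683), np.float64(0.0172)], [0, np.float64(-0.0805), np.float64(0.0245)], [0, np.float64(-0.0919), np.float64(0.033)], [0, np.float64(-0.1025), np.float64(0.0425)]]
from 0.79
[[0, np.float64(-0.0095), np.float64(0.0105)], [0, np.float64(-0.018), np.float64(0.022)], [0, np.float64(-0.0253), np.float64(0.0342)], [0, np.float64(-0.0314), np.float64(0.047)], [0, np.float64(-0.0362), np.float64(0.0604)], [0, np.float64(-0.0396), np.float64(0.0742)], [0, np.float64(-0.0417), np.float64(0.0883)], [0, np.float64(-0.0424), np.float64(0.1025)]]
```

Call:
carry_out(
  moves=[
    [0.0005, 0, 0.01, 0, 0.04],
    [0.0005, 0, 0.02, 0, 0.04],
    [0.0005, 0, 0.03, 0, 0.04],
    [0.0005, 0, 0.03, 0, 0.02],
    [0.0005, 0, 0.03, 0, 0.005],
    [0.0005, 0, 0.03, 0, 0.005],
    [0.0005, 0, 0.03, 0, 0.005],
    [0.0005, 0, 0.03, 0, 0.005],
  ],
)

```text
clock: 12.3
tcp_pos: [0.5612, -0.301, 0.2171]
orientation: [-3.139, 0.101, 0.001]
contact_force: [-0.9, 1.6, -3.5]
grip_width: 0.0126
gripper_force: 39.0
```

```bash
python3 to.py .5613 -.300 .215 -.063
```

```text
12.3 [ 0.56120947 -0.30099529  0.21712113] yaw -0.06403445411915692 tilt [-0.00040758  0.00052901]
[ 0.     -0.001   0.0021] roll -0.001 [-0.92599976  1.57252191 -3.52374784] 0.012563960852166057
```

Call:
carry_out(
  moves=[
    [0, -0.005, -0.0165, 0, 0.005],
    [0, -0.0125, -0.0325, 0, 0.005],
    [0, -0.0215, -0.0475, 0, 0.005],
    [0, -0.032, -0.0615, 0, 0.005],
    [0, -0.0445, -0.074, 0, 0.005],
    [0, -0.0585, -0.0845, 0, 0.005],
    [0, -0.0735, -0.0935, 0, 0.005],
    [0, -0.0895, -0.101, 0, 0.005],
  ],
)

```text
clock: 13.1
tcp_pos: [0.567, -0.2121, 0.32]
orientation: [3.138, -0.103, 0.002]
contact_force: [-0.5, -3.2, -0.8]
grip_width: 0.0127
gripper_force: 39.5
```

Call:
carry_out(
  moves=[
    [0, -0.0165, -0.005, 0, 0.005],
    [0, -0.034, -0.0085, 0, 0.005],
    [0, -0.0515, -0.0095, 0, 0.005],
    [0, -0.069, -0.0085, 0, 0.005],
    [0, -0.086, -0.005, 0, 0.005],
    [0, -0.103, 0, 0, 0.005],
    [0, -0.119, 0.007, 0, 0.005],
    [0, -0.134, 0.016, 0, 0.005],
  ],
)

```text
clock: 13.9
tcp_pos: [0.5761, -0.0762, 0.3034]
orientation: [-3.14, 0.099, -0.004]
contact_force: [1.7, -4.2, -1.6]
grip_width: 0.0123
gripper_force: 39.6
```

```bash
python3 to.py .575 -.007 .1805 -.063
```

```text
13.9 [ 0.57605449 -0.07622806  0.30338054] yaw -0.0633258562811525 tilt [0.00227634 0.00031252]
[-0.0057 -0.069   0.1229] roll -0.0003 [ 1.67759633 -4.17551675 -1.55134369] 0.012279032959620679
```

Call:
carry_out(
  moves=[
    [0, -0.014, 0.011, 0, 0.005],
    [0, -0.026, 0.023, 0, 0.005],
    [0, -0.037, 0.037, 0, 0.005],
    [0, -0.046, 0.052, 0, 0.005],
    [0, -0.053, 0.068, 0, 0.005],
    [0, -0.0585, 0.085, 0, 0.005],
    [0, -0.0615, 0.102, 0, 0.005],
    [0, -0.0625, 0.115, 0, 0.005],
  ],
)

```text
clock: 14.7
tcp_pos: [0.5803, -0.0152, 0.1857]
orientation: [-3.139, 0.1, -0.002]
contact_force: [3.8, 0.3, 2.1]
grip_width: 0.0126
gripper_force: 39.9
```

```bash
python3 to.py .580 -.0143 .1805 -.063
```

```text
14.7 [ 0.58033353 -0.01517611  0.18571351] yaw -0.06361873817420778 tilt [0.00154033 0.00053979]
[-0.0004 -0.0008  0.0052] roll -0.0006 [3.78606048 0.27220837 2.09991143] 0.012630374225224967
```

Call:
carry_out(
  moves=[
    [0, 0, 0.003, 0, 0.005],
    [0, 0, 0.006, 0, 0.005],
    [0, 0, 0.008, 0, 0.005],
    [0, 0, 0.009, 0, 0.005],
    [0, 0, 0.009, 0, 0.005],
    [0, 0, 0.009, 0, 0.005],
    [0, 0, 0.009, 0, 0.005],
    [0, 0, 0.009, 0, 0.005],
  ],
)

```text
clock: 15.5
tcp_pos: [0.5805, -0.0152, 0.1837]
orientation: [3.14, -0.101, 0.004]
contact_force: [-16.2, 1.5, 59.4]
grip_width: 0.0124
gripper_force: 45.6
```

Call:
carry_out(
  moves=[
    [0, 0, -0.003, 0, 0.02],
    [0, 0, -0.003, 0, 0.04],
    [0, 0, -0.003, 0, 0.04],
    [0, 0, -0.02, 0, 0.04],
    [0, 0, -0.05, 0, 0.04],
    [-0.01, 0, -0.08, 0, 0.04],
    [-0.05, 0, -0.09, 0, 0.04],
    [-0.09, 0, -0.09, 0, 0.04],
  ],
)

```text
clock: 16.3
tcp_pos: [0.4895, -0.0102, 0.2688]
orientation: [-3.14, 0.102, -0.003]
contact_force: [0.9, -0.2, -0.5]
grip_width: 0.04
gripper_force: 0.0
```

```bash
python3 to.py .4702 -.0073 .1815 -.063; python3 - <<'E'
from h import *
save('scene','s2')
i=cv2.imread('pics/s2.png')[140:280,190:350]
cv2.imwrite('pics/c2.png',cv2.resize(i,None,fx=4,fy=4,interpolation=cv2.INTER_CUBIC))
E
```

```text
16.3 [ 0.48953813 -0.01024946  0.26875928] yaw -0.06503870120182624 tilt [0.00181604 0.00015165]
[-0.0196 -0.0017  0.0872] roll -0.002 [ 0.91022584 -0.17185876 -0.46253354] 0.04004595508171698
```

View pics/c2.png

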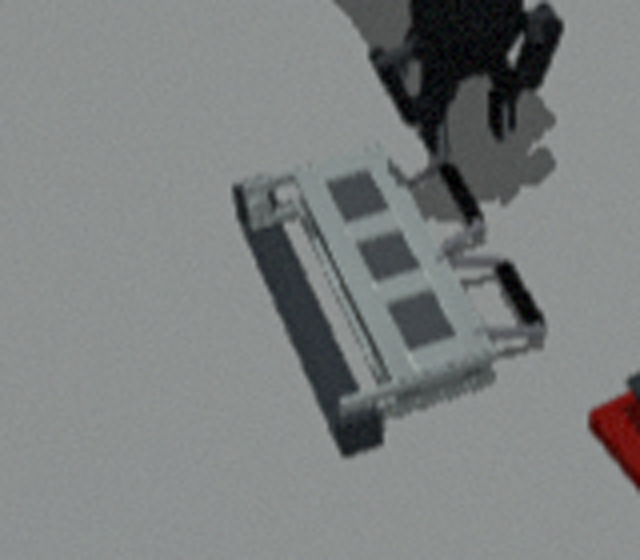

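The cover is closed flat over the trays, and both handles lie level side by side (at (460,195) and (520,290) in the crop). Next I grip the leaf handle.

Call:
carry_out(
  moves=[
    [-0.01, -0.001, 0, 0, 0.04],
    [-0.0195, -0.0017, 0.02, 0, 0.04],
    [-0.0195, -0.0017, 0.045, 0, 0.04],
    [-0.0195, -0.0017, 0.07, 0, 0.04],
    [-0.0195, -0.0017, 0.085, 0, 0.04],
    [-0.0195, -0.0017, 0.0865, 0, 0.04],
    [-0.0195, -0.0017, 0.0865, 0, 0.02],
    [-0.0195, -0.0017, 0.0865, 0, 0.005],
  ],
  force=60,
)

```text
clock: 17.15
tcp_pos: [0.4711, -0.0075, 0.1822]
orientation: [3.14, -0.102, 0.001]
contact_force: [-1.5, -4.4, 4.9]
grip_width: 0.0122
gripper_force: 54.3
```

Call:
carry_out(
  moves=[
    [0, 0, 0, 0, 0.005],
    [0, 0, 0, 0, 0.005],
    [0, 0, 0, 0, 0.005],
    [0, 0, -0.003, 0, 0.005],
    [0, 0, -0.006, 0, 0.005],
    [0, 0, -0.01, 0, 0.005],
    [0, 0.0005, -0.014, 0, 0.005],
    [0, 0.001, -0.0175, 0, 0.005],
  ],
)

```text
clock: 17.95
tcp_pos: [0.4709, -0.0086, 0.1995]
orientation: [3.14, -0.102, 0.002]
contact_force: [2.9, -2.3, -6.9]
grip_width: 0.0121
gripper_force: 58.4
```

```bash
python3 to.py .4702 -.0073 .1815 -.063
```

```text
17.95 [ 0.47086394 -0.00857417  0.19953134] yaw -0.06468460452428856 tilt [ 0.00127068 -0.00013536]
[-0.0008 -0.0012  0.018 ] roll -0.0017 [ 2.93850705 -2.30637072 -6.94638169] 0.012053692931963487
```

Call:
carry_out(
  moves=[
    [0, 0.001, -0.005, 0, 0.005],
    [0, 0.003, -0.0165, 0, 0.005],
    [0, 0.006, -0.0275, 0, 0.005],
    [0, 0.01, -0.038, 0, 0.005],
    [0, 0.015, -0.0485, 0, 0.005],
    [0, 0.0205, -0.058, 0, 0.005],
    [0, 0.0265, -0.0675, 0, 0.005],
    [0, 0.0335, -0.0765, 0, 0.005],
  ],
)

```text
clock: 18.75
tcp_pos: [0.4685, -0.0419, 0.2762]
orientation: [-3.14, 0.1, -0.002]
contact_force: [5.2, -4.0, -11.1]
grip_width: 0.0117
gripper_force: 58.4
```

Call:
carry_out(
  moves=[
    [0, 0.008, -0.0085, 0, 0.005],
    [0, 0.016, -0.016, 0, 0.005],
    [0, 0.025, -0.023, 0, 0.005],
    [0, 0.0345, -0.0295, 0, 0.005],
    [0, 0.0445, -0.035, 0, 0.005],
    [0, 0.055, -0.04, 0, 0.005],
    [0, 0.0655, -0.044, 0, 0.005],
    [0, 0.0765, -0.047, 0, 0.005],
  ],
)

```text
clock: 19.55
tcp_pos: [0.4635, -0.117, 0.3229]
orientation: [-3.138, 0.098, -0.001]
contact_force: [4.8, 3.1, -8.0]
grip_width: 0.0124
gripper_force: 58.9
```

```bash
cat > ang.py <<'E'
from h import *
o=r.get_obs();p=o['tcp_pos']-[0,0,.1555];d=p-np.array([.516,-.1555,.0255]);Y=np.array([.063,.998,0])
print(o['clock'],'angle',np.arctan2(d[2],d@Y),'rad',np.hypot(d[2],d@Y),'x',d@[.998,-.063,0],o['contact_force'],o['grip_width'])
E
python3 ang.py
```

```text
19.55 angle 1.3279575888787685 rad 0.14618360691575347 x -0.05480973125796951 [ 4.78262182  3.14110727 -8.03842896] 0.012368486659667891
```

Tracking the arc exactly, so I continue over.

Call:
carry_out(
  moves=[
    [0, 0.011, -0.002, 0, 0.005],
    [0, 0.0225, -0.0035, 0, 0.005],
    [0, 0.034, -0.004, 0, 0.005],
    [0, 0.045, -0.0035, 0, 0.005],
    [0, 0.0565, -0.0025, 0, 0.005],
    [0, 0.0675, 0, 0, 0.005],
    [0, 0.0785, 0.003, 0, 0.005],
    [0, 0.0895, 0.007, 0, 0.005],
  ],
)

```text
clock: 20.35
tcp_pos: [0.4574, -0.2089, 0.3156]
orientation: [3.139, -0.102, 0.0]
contact_force: [1.6, 0.8, 2.1]
grip_width: 0.0122
gripper_force: 59.9
```

Call:
carry_out(
  moves=[
    [0, 0.0105, 0.005, 0, 0.005],
    [0, 0.0205, 0.0105, 0, 0.005],
    [0, 0.0295, 0.0165, 0, 0.005],
    [0, 0.0385, 0.0235, 0, 0.005],
    [0, 0.047, 0.0315, 0, 0.005],
    [0, 0.055, 0.0395, 0, 0.005],
    [0, 0.062, 0.0485, 0, 0.005],
    [0, 0.068, 0.058, 0, 0.005],
  ],
)

```text
clock: 21.15
tcp_pos: [0.4529, -0.2762, 0.2568]
orientation: [3.139, -0.102, -0.001]
contact_force: [-1.8, -3.7, 2.9]
grip_width: 0.0124
gripper_force: 60.0
```

```bash
python3 ang.py
```

```text
21.15 angle 2.594519710446643 rad 0.1457289478919173 x -0.05538749534805144 [-1.76155576 -3.68270604  2.86188372] 0.012434375104596837
```

Call:
carry_out(
  moves=[
    [0, 0.0055, 0.01, 0, 0.005],
    [0, 0.0105, 0.02, 0, 0.005],
    [0, 0.0145, 0.031, 0, 0.005],
    [0, 0.0175, 0.042, 0, 0.005],
    [0, 0.0195, 0.053, 0, 0.005],
    [0, 0.021, 0.064, 0, 0.005],
    [0, 0.0215, 0.073, 0, 0.005],
    [0, 0.0215, 0.0755, 0, 0.005],
  ],
)

```text
clock: 21.95
tcp_pos: [0.4517, -0.297, 0.1818]
orientation: [-3.14, 0.102, 0.002]
contact_force: [-7.8, -2.1, 28.6]
grip_width: 0.0118
gripper_force: 62.8
```

Call:
carry_out(
  moves=[
    [0, 0, 0.001, 0, 0.005],
    [0, 0, 0.002, 0, 0.005],
    [0, 0, 0.003, 0, 0.005],
    [0, 0, 0.003, 0, 0.005],
    [0, 0, 0.003, 0, 0.005],
    [0, 0, 0.003, 0, 0.005],
    [0, 0, 0.003, 0, 0.005],
    [0, 0, 0.003, 0, 0.005],
  ],
)

```text
clock: 22.75
tcp_pos: [0.4517, -0.2969, 0.1817]
orientation: [3.139, -0.102, -0.001]
contact_force: [-11.4, 0.9, 37.0]
grip_width: 0.012
gripper_force: 63.6
```

```bash
python3 ang.py; python3 - <<'E'
from h import *
save('scene','s3')
i=cv2.imread('pics/s3.png')[140:280,190:350]
cv2.imwrite('pics/c3.png',cv2.resize(i,None,fx=4,fy=4,interpolation=cv2.INTER_CUBIC))
E
```

```text
22.75 angle 3.137103689511517 rad 0.14517810229354508 x -0.055309055470092454 [-11.36845994   0.86403773  37.03257804] 0.011984022217063071
```

View pics/c3.png

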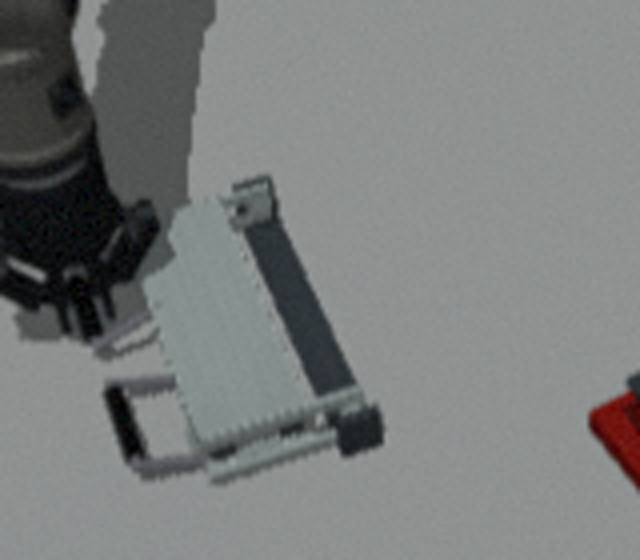

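The leaf is flat over on the far side at 3.137 rad with the cover beneath it. I swing the leaf back, slowly at first.

Call:
carry_out(
  moves=[
    [0, 0, -0.003, 0, 0.005],
    [0, 0, -0.006, 0, 0.005],
    [0, 0, -0.01, 0, 0.005],
    [0, -0.0005, -0.015, 0, 0.005],
    [0, -0.001, -0.021, 0, 0.005],
    [0, -0.002, -0.028, 0, 0.005],
    [0, -0.004, -0.037, 0, 0.005],
    [0, -0.0065, -0.046, 0, 0.005],
  ],
)

```text
clock: 23.6
tcp_pos: [0.452, -0.2906, 0.2247]
orientation: [3.14, -0.102, -0.001]
contact_force: [-0.6, -5.2, -1.7]
grip_width: 0.0119
gripper_force: 59.6
```

```bash
python3 ang.py; python3 - <<'E'
from h import *
save('scene','s4')
i=cv2.imread('pics/s4.png')[140:280,190:350]
cv2.imwrite('pics/c4.png',cv2.resize(i,None,fx=4,fy=4,interpolation=cv2.INTER_CUBIC))
E
```

```text
23.6 angle 2.8368812704829387 rad 0.14553758939781744 x -0.05539491758556106 [-0.60526759 -5.1638284  -1.68304786] 0.011912308703341805
```

View pics/c4.png

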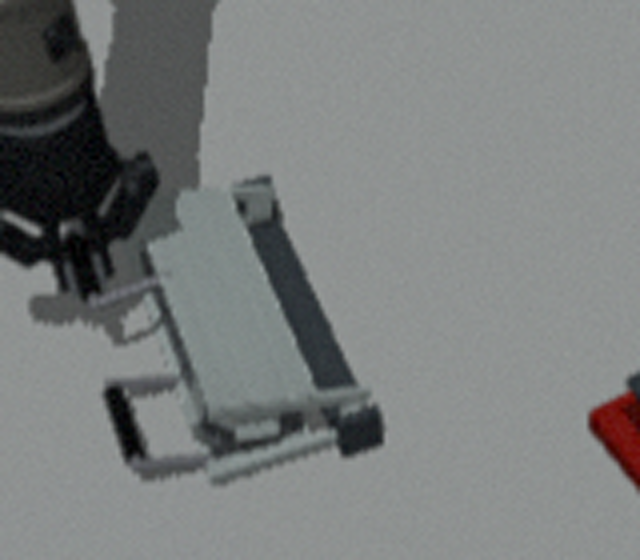

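The leaf is lifting off. The cover's handle stays at (122,425) in the crop, so the cover has stayed down. Ten pictures have now been viewed.

Call:
carry_out(
  moves=[
    [0, -0.005, -0.0135, 0, 0.005],
    [0, -0.011, -0.026, 0, 0.005],
    [0, -0.018, -0.0385, 0, 0.005],
    [0, -0.0265, -0.05, 0, 0.005],
    [0, -0.0365, -0.0605, 0, 0.005],
    [0, -0.047, -0.07, 0, 0.005],
    [0, -0.0585, -0.0785, 0, 0.005],
    [0, -0.0705, -0.0855, 0, 0.005],
  ],
)

```text
clock: 24.45
tcp_pos: [0.4568, -0.2185, 0.3113]
orientation: [-3.14, 0.1, 0.0]
contact_force: [-1.9, -1.0, -0.0]
grip_width: 0.0119
gripper_force: 59.7
```

Call:
carry_out(
  moves=[
    [0, -0.013, -0.006, 0, 0.005],
    [0, -0.026, -0.011, 0, 0.005],
    [0, -0.04, -0.0145, 0, 0.005],
    [0, -0.054, -0.0165, 0, 0.005],
    [0, -0.0685, -0.017, 0, 0.005],
    [0, -0.0825, -0.0165, 0, 0.005],
    [0, -0.0965, -0.014, 0, 0.005],
    [0, -0.1105, -0.0105, 0, 0.005],
  ],
)

```text
clock: 25.25
tcp_pos: [0.4641, -0.1083, 0.3206]
orientation: [3.14, -0.1, 0.001]
contact_force: [5.4, -4.1, -12.9]
grip_width: 0.0115
gripper_force: 58.8
```

Call:
carry_out(
  moves=[
    [0, -0.0135, 0.005, 0, 0.005],
    [0, -0.026, 0.011, 0, 0.005],
    [0, -0.0385, 0.018, 0, 0.005],
    [0, -0.05, 0.0265, 0, 0.005],
    [0, -0.0605, 0.036, 0, 0.005],
    [0, -0.07, 0.0465, 0, 0.005],
    [0, -0.0785, 0.058, 0, 0.005],
    [0, -0.0855, 0.0705, 0, 0.005],
  ],
)

```text
clock: 26.05
tcp_pos: [0.4698, -0.0242, 0.2502]
orientation: [3.139, -0.102, 0.002]
contact_force: [2.6, -6.4, -4.8]
grip_width: 0.0119
gripper_force: 59.9
```

```bash
python3 ang.py
```

```text
26.05 angle 0.4952877515970327 rad 0.14564017188589515 x -0.05437731029589474 [ 2.55624392 -6.41900972 -4.8188515 ] 0.011934184000523138
```

Call:
carry_out(
  moves=[
    [0, -0.0055, 0.011, 0, 0.005],
    [0, -0.0095, 0.022, 0, 0.005],
    [0, -0.0125, 0.033, 0, 0.005],
    [0, -0.0145, 0.044, 0, 0.005],
    [0, -0.016, 0.053, 0, 0.005],
    [0, -0.0165, 0.06, 0, 0.005],
    [0, -0.017, 0.066, 0, 0.005],
    [0, -0.017, 0.0675, 0, 0.005],
  ],
)

```text
clock: 26.85
tcp_pos: [0.471, -0.0074, 0.1827]
orientation: [3.139, -0.102, 0.001]
contact_force: [1.8, -5.3, -0.7]
grip_width: 0.0119
gripper_force: 60.2
```

Call:
carry_out(
  moves=[
    [0, 0, 0, 0, 0.005],
    [0, 0, 0, 0, 0.005],
    [0, 0, -0.001, 0, 0.02],
    [0, 0, -0.001, 0, 0.04],
    [0, 0, -0.001, 0, 0.04],
    [0, 0, -0.02, 0, 0.04],
    [0, 0, -0.05, 0, 0.04],
    [0, 0, -0.09, 0, 0.04],
  ],
)

```text
clock: 27.65
tcp_pos: [0.4696, -0.0067, 0.273]
orientation: [-3.14, 0.1, 0.006]
contact_force: [0.8, -0.6, 0.2]
grip_width: 0.0397
gripper_force: 0.0
```

Call:
carry_out(
  moves=[
    [0, -0.02, -0.03, 0, 0.04],
    [0, -0.05, -0.06, 0, 0.04],
    [0, -0.09, -0.09, 0, 0.04],
    [0, -0.13, -0.09, 0, 0.04],
    [0, -0.17, -0.09, 0, 0.04],
    [0, -0.2, -0.09, 0, 0.04],
    [0, -0.2, -0.09, 0, 0.04],
    [0, -0.2, -0.09, 0, 0.04],
  ],
)

```text
clock: 28.45
tcp_pos: [0.4828, 0.1931, 0.3629]
orientation: [3.14, -0.097, -0.001]
contact_force: [0.1, -0.3, 0.4]
grip_width: 0.0403
gripper_force: 0.0
```

```bash
python3 - <<'E'
from h import *
save('top','t9'); i=cv2.imread('pics/t9.png'); c=r.calibration('top')
# lid/bottom brightness at the predicted dish spots: loose tray on cover, and the leaf's tray
X=np.array([.998,-.063,0]);Y=np.array([.063,.998,0]);H=np.array([.516,-.1555,0])
for s,z in((-1,.033),(1,.02)):
    for k in(-.062,0,.062):
        u,v=px(c,H+s*.066*Y+k*X+[0,0,z]).round().astype(int); print(s,k,(u,v),i[v-4:v+5,u-4:u+5].mean((0,1)).round())
E
python3 ang.py
```

```text
-1 -0.062 (np.int64(405), np.int64(241)) [121. 127. 133.]
-1 0 (np.int64(406), np.int64(217)) [123. 130. 136.]
-1 0.062 (np.int64(407), np.int64(193)) [126. 132. 136.]
1 -0.062 (np.int64(352), np.int64(239)) [93. 88. 85.]
1 0 (np.int64(354), np.int64(214)) [95. 90. 87.]
1 0.062 (np.int64(355), np.int64(191)) [98. 93. 90.]
28.5 angle 0.4854955175247855 rad 0.3897226120856193 x -0.05476632586488462 [-0.3110002   0.08334924 -0.6492158 ] 0.0400157998011732
```

```bash
python3 - <<'E'
from h import *
i=cv2.imread('pics/t9.png').astype(int); c=r.calibration('top')
m=((i[...,2]-i[...,0])>6).astype(np.uint8); m[:, :385]=0;m[:,425:]=0;m[:175]=0;m[262:]=0
m=cv2.morphologyEx(m,cv2.MORPH_OPEN,np.ones((3,3),np.uint8))
n,_,s,ce=cv2.connectedComponentsWithStats(m)
for k in range(1,n):
    if s[k,4]>60:
        p=at(c,*ce[k],.033)-[.516,-.1555,.033]; print(s[k],ce[k],'turner xy',p@[.998,-.063,0],p@[.063,.998,0])
E
```

```text
[398 184  17  18 251] [405.97211155 192.73306773] turner xy 0.06192227331281206 -0.06437119740400186
[397 209  17  18 255] [404.92156863 217.25490196] turner xy -0.0013237907037103556 -0.06385953058119023
[395 233  18  18 265] [403.87924528 241.23396226] turner xy -0.06222694347616305 -0.06346672167417067
```

Three round bottoms show at 62 mm spacing, 64 mm from the hinge on the cover side, and the leaf's pockets are empty. I hand in.

```bash
python3 -c "
from bench import r
print(r.hand_in())"
```

```text
the job is handed in; nothing more can be done
None
```

The job is handed in at about 28.5 s with no verdict returned: the last top image puts the three dishes in the loose tray on the opened cover, the leaf is swung back empty, and the gripper is clear; the cover's final angle and the dishes' seating depth were not measured.

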